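Pack the litter-sorting kit

TASK

Pack the litter-sorting kit: take the spatula, the forceps and the needle probe off the sloping draining stand and lay them, without dropping them, in the kit box in order of use from the left as the robot sees it - spatula, forceps, probe, in the three free places beside the scissors - each flat in its pair of notches with the working end towards the lid's hinge. When all three are laid, shut the lid fully and let go. Leave the brush on the stand and the scissors in the box, and do not disturb the other things on the bench.

Things in the scene. Friction and masses are not known exactly. Their poses are not given: they have to be found in the camera images.
- spatula: broad-bladed spatula, 162 mm long: black handle 12 mm thick and 120 mm long, then a flat steel blade 26 mm wide and 2 mm thick with a round end. Origin on its underside below the grip point; x to the working end, z out of its upper side. Weighs 30 to 80 g.
- spatula_grip (a point): spatula: point at the middle of its grip (near its centre of mass), half-way up its 12 mm height; x to the working end, y across, z square out of its upper side. Its full section runs from the butt 65 mm behind this point to 55 mm ahead. At the start it lies in one of the stand's four places, working end up the slope.
- spatula_tip (a point): the working end of the spatula, 97 mm ahead of its grip point; same axes
- forceps: steel forceps, 155 mm long, rigid, lying on edge so that the two legs show side by side from above: 15 mm wide over the legs at the grip, 12 mm high, narrowing to a 7 mm wide point. Origin on its underside below the grip point; x to the working end, z out of its upper side. Weighs 30 to 80 g.
- forceps_grip (a point): forceps: point at the middle of its grip (near its centre of mass), half-way up its 12 mm height; x to the working end, y across, z square out of its upper side. Its full section runs from the butt 65 mm behind this point to 55 mm ahead. At the start it lies in one of the stand's four places, working end up the slope.
- forceps_tip (a point): the working end of the forceps, 91 mm ahead of its grip point; same axes
- probe: needle probe, 160 mm long: black handle 12 mm thick and 120 mm long, then a thin steel needle bent up at its end. Origin on its underside below the grip point; x to the working end, z out of its upper side. Weighs 30 to 80 g.
- probe_grip (a point): probe: point at the middle of its grip (near its centre of mass), half-way up its 12 mm height; x to the working end, y across, z square out of its upper side. Its full section runs from the butt 65 mm behind this point to 55 mm ahead. At the start it lies in one of the stand's four places, working end up the slope.
- probe_tip (a point): the working end of the probe, 95 mm ahead of its grip point; same axes
- stand_mid (a point): steel draining stand, fixed, to the left of the kit box: four instruments side by side, 60 mm apart, on a 35 degree slope. Point at the middle of the row, under the grip points, 78 mm above the bench; x level to the high side, y along the row, z up. Crossbars 45 mm up and down the slope, with pins 10 mm tall beside the instruments; a rail stops the butts; fingers have 40 mm free below. Lift square to the slope.
- lid_hinge (a point): white kit box, 204 mm (x) by 262 mm (y) by 45 mm high, walls 5 mm, fixed on the bench. Middle of the lid's hinge line, on top of the box's far wall, 45 mm above the bench; x points away from the box interior (the box's front wall is 204 mm towards -x), y runs along the hinge to the left, z up.
- place1 (a point): left-hand place of the kit box (the fourth, right-hand one holds a pair of scissors), for the spatula. Where the grip point comes to lie, 30 mm above the bench; x to the hinge, y left. A pair of 26 mm wide notches in two grey crossbars 45 mm before and behind this point; places 60 mm apart. Notch bottom 24 mm, ridges 34 mm, box floor 5 mm above the bench.
- place2 (a point): second place from the left of the kit box (the fourth, right-hand one holds a pair of scissors), for the forceps. Where the grip point comes to lie, 30 mm above the bench; x to the hinge, y left. A pair of 26 mm wide notches in two grey crossbars 45 mm before and behind this point; places 60 mm apart. Notch bottom 24 mm, ridges 34 mm, box floor 5 mm above the bench.
- place3 (a point): third place from the left of the kit box (the fourth, right-hand one holds a pair of scissors), for the probe. Where the grip point comes to lie, 30 mm above the bench; x to the hinge, y left. A pair of 26 mm wide notches in two grey crossbars 45 mm before and behind this point; places 60 mm apart. Notch bottom 24 mm, ridges 34 mm, box floor 5 mm above the bench.
- lid (a joint): the kit box's clear lid with a white rim: angle in rad, 0 shut flat on the box, about 1.6 standing upright, 1.75 at its stop. It has a stiff friction hinge, stays where it is left and needs about 0.5 to 1.5 N at its free edge to move.
- lid_edge (a point): middle of the lid's free edge, 204 mm from the hinge, half-way through the 4 mm sheet (white rim 6 mm); a thumb tab 60 mm wide stands out 16 mm beyond it. x lies in the lid from free edge to hinge, z is square to its outer side (up when shut, away from the robot when standing).
- brush: flat brush, 160 mm long with a round wooden 12 mm handle, in the remaining place of the stand; stays there. Origin under its grip point, axes as for the instruments.
- scissors_mid (a point): steel scissors, 155 mm long and 50 mm wide over the rings, lying in the right-hand place of the kit box, 4 mm thick; stay there. Point on their centre line, x to the points.
- dish: glass petri dish, 90 mm across, 15 mm high; a bystander on the bench. Origin at the centre of its underside.
- jar: jar with white cap, 72 mm across, 90 mm high; a bystander on the bench. Origin at the centre of its underside.
- washbottle: wash bottle, 68 mm across, 185 mm high with a bent spout; a bystander on the bench. Origin at the centre of its underside.
- beaker: glass beaker, 70 mm across, 85 mm high; a bystander on the bench. Origin at the centre of its underside.
Things that resemble listed ones, but are neither listed nor needed, are in the scene too. What is shaped like the spatula but purple is not meant. What is shaped like the forceps but red is not meant.

How it is judged:
By the outcome, as a careful person would: the job done as asked, in the order asked, and still so for the second after the job is handed in, with the robot touching nothing.
It also fails if it takes over 72 s, if anything falls off the work surface, if the arm or the gripper's body presses on something with over 40 N, if the wrist force passes 120 N, or if a joint passes its speed limit or range.

ROBOT

A 6-joint arm with a two-finger parallel gripper is mounted at the origin on the work surface. World frame = base frame: x ahead of the robot, y to its left, z up, the work surface at z = 0. Lengths are in mm, angles in degrees, forces in N, time in s.
With the tool pointing down it reaches from about 300 to 875 mm from the base axis. Payload 4.2 kg.
Tool frame: the origin (TCP) lies midway between the tips of the shut fingers; the grasp point (between the pads) lies bot.grip_point_offset behind it (bot.grip_point_offset is the distance from the TCP to the grasp point, in mm); z points along the fingers, y is the direction in which the jaws open and shut (so a half turn about z gives the same grasp; the last joint's range is limited). The gripper opens to 85 mm and grips with 20 to 120 N. Pads are 22 mm wide; open, the fingers measure 114 mm over their backs; the gripper's body (76 mm by 85 mm) begins 54 mm behind the grasp point. The pads swing forward as they close: fully open they stand 13 mm farther back than shut.
Start: joints at [-71.333, 18.312, 89.639, -0, 72.044, -1.146], TCP at [194.899, -540.977, 231.338] pointing down, gripper open.
Joint ranges: [-177.97, 177.97], [-48.28, 115.42], [12.27, 149.76], [-77.06, 257.06], [2.81, 150.46], [-146.56, 146.56]. Speed limits (degrees/s): [147.25, 147.25, 180, 180, 180, 180].

INTERFACE

Orientations are given as [roll, pitch, yaw] about the fixed x, y, z axes, in that order (R = Rz(yaw) Ry(pitch) Rx(roll)).
In Python, from workcell import bot gives the robot as it stands. Calls block until the motion is done:
- bot.goto(position, orientation): joint-space move of the TCP to a pose.
- bot.move_straight(position, attitude=None, max_speed=150): straight line of the TCP; attitude=None keeps the orientation; max_speed is the mean speed in mm/s.
- bot.goto_joints(angles): joint-space move.
- bot.command_gripper(opening, force=None): finger opening in mm; force is the grip in N (None keeps the last); returns when the fingers have stopped.
- bot.sleep(seconds).
- bot.inverse_kinematics(position, orientation): joint angles nearest the present ones, or None.
- bot.snapshot(name): name is "scene" or "top"; returns the picture (420x560x3 uint8, blue, green, red); there is no depth.
- bot.camera_model(name): a dict with "mtx" (3x3 intrinsics, pixels), "R" (3x3) and "t" (3): a world point X has camera coordinates R X + t. Camera axes: x right, y down, z forward; pixel columns grow to the right and rows downward; lengths in mm; the calibration is good to about 2 mm. A picture is of the moment at which its call begins. camera_model takes no time and is no camera call.
A pose or a line that the arm cannot do raises bot.PlanningError and nothing moves.
- bot.close_job(): hands the job in, once; it reports no verdict.
Readings, each from a call of its own:
- bot.current_t(): time.
- bot.current_joints(): joint angles.
- bot.current_dq(): joint speeds.
- bot.current_joint_torque(): joint torques, N m.
- bot.current_ee_pos(): TCP position.
- bot.current_eef_rot(): TCP orientation.
- bot.current_force(): force on the tool from outside, world axes, zero at the start.
- bot.current_wrist_torque(): the same for the moment, N m.
- bot.current_grip_width(): finger opening in mm.
Only numpy, scipy, OpenCV 4.12 (cv2) and the standard library are available. Lean on these libraries where they do the work, as an engineer would, in place of code of your own. Each camera call takes 0.05 s, during which the arm holds its last target. There are 200 camera calls.

## Working session

There is one attempt and no reset: what is moved stays moved. The work goes in short steps, each a Python script; the robot and the scene stay as the last script left them, time stands still between calls to the robot, and variables do not carry over. Pictures are saved under pics/ and viewed, about 8 in all and at most 12, crops included, and the job is handed in when it is done.

```bash
mkdir -p pics; ls
python3 - <<'E'
from workcell import bot
import cv2
for n in("scene","top"):
    c=bot.camera_model(n);print(n,c["mtx"].tolist(),c["R"].round(4).tolist(),c["t"].round(1).tolist(), (-c["R"].T@c["t"]).round(0))
    cv2.imwrite(f"pics/{n}0.png",bot.snapshot(n))
print(bot.grip_point_offset,bot.current_t(),bot.current_eef_rot())
E
```

```text
pics
scene [[426.5627909963476, 0.0, 278.93677503578823], [0.0, 426.5627909963476, 210.4179709773525], [0.0, 0.0, 1.0]] [[-0.6252, 0.7805, -0.0015], [0.4834, 0.3857, -0.7858], [-0.6127, -0.492, -0.6185]] [296.9, -143.9, 1614.4] [1244.  618.  886.]
top [[493.43823410909596, 0.0, 276.5492800270534], [0.0, 493.43823410909596, 209.25898731200382], [0.0, 0.0, 1.0]] [[-0.0056, -1.0, -0.0002], [-0.9954, 0.0056, -0.0956], [0.0956, -0.0003, -0.9954]] [11.7, 504.3, 1453.8] [ 363.    9. 1495.]
18.700000000000003 0.1 [-1.79910721e+02 -8.65075120e-04  1.98139008e+01]
```

View pics/scene0.png

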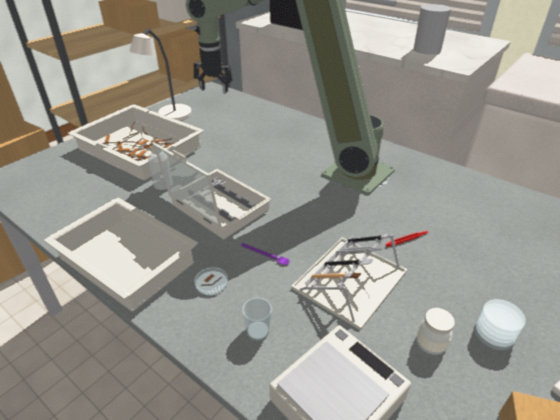

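View pics/top0.png

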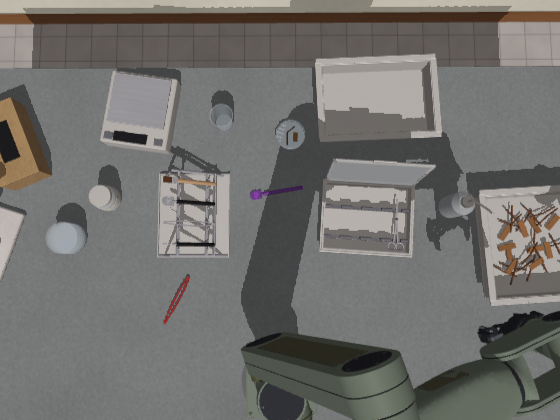

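The scene view shows the stand at about (350,278), the box with its lid up at (215,200), and decoys (purple, red) on the bench. In the top view the stand is at about (194,215) and the box at (367,217). I'll zoom in on both.

Run:
```python
import cv2,numpy as np
t=cv2.imread("pics/top0.png");s=cv2.imread("pics/scene0.png")
r=lambda im,x,y,w,h:cv2.resize(im[y:y+h,x:x+w],(800,600) if 0 else (400,None) if 0 else (w*4,h*4),interpolation=cv2.INTER_CUBIC)
a=r(t,145,150,100,120)
b=r(t,310,150,100+30,120)
o=np.zeros((600,800,3),np.uint8)
a=cv2.resize(t[155:265,145:245],(400,440),interpolation=3)
c=cv2.resize(s[225:325,285:435],(0,0),fx=4,fy=4,interpolation=3)
cv2.imwrite("pics/c1.png",np.hstack([cv2.resize(t[145:265,145:245],(0,0),fx=4,fy=4,interpolation=3), cv2.resize(t[150:270,312:412+0],(0,0),fx=4,fy=4,interpolation=3)]))
cv2.imwrite("pics/c2.png",c)
```

```text
(no output)
```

View pics/c1.png

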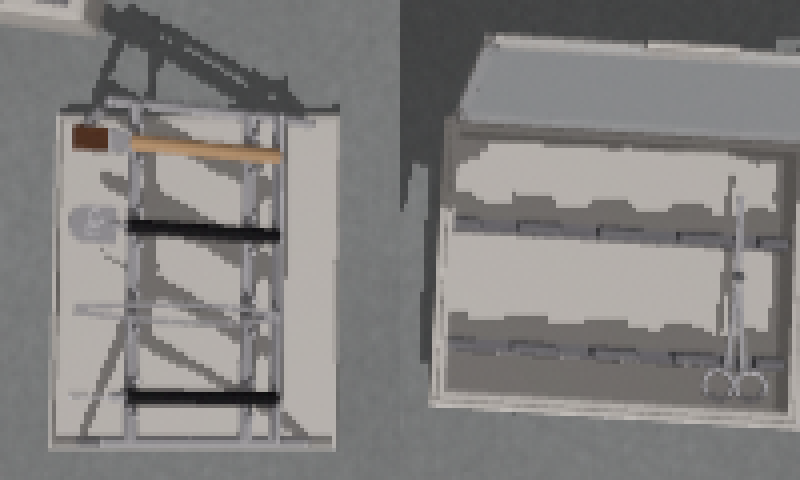

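View pics/c2.png

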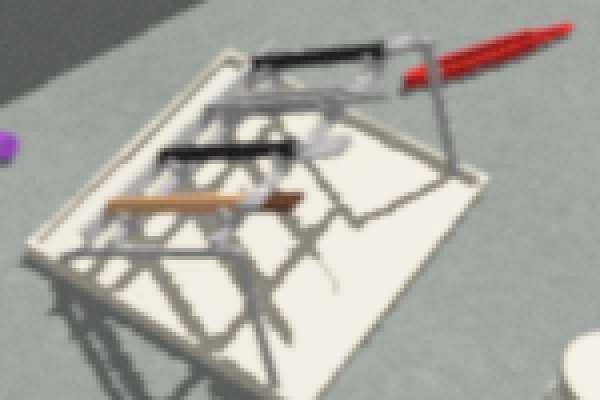

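```bash
cat > h.py <<'E'
import numpy as np,cv2
from scipy.optimize import least_squares
from scipy.spatial.transform import Rotation as Ro
from workcell import bot
C={n:bot.camera_model(n) for n in("scene","top")}
def proj(n,P):
    c=C[n];p=(np.atleast_2d(P)@c["R"].T+c["t"])@c["mtx"].T
    return p[:,:2]/p[:,2:]
S35,C35=np.sin(np.radians(35)),np.cos(np.radians(35))
def Rs(yaw): return Ro.from_euler("z",yaw,degrees=True).as_matrix()
def stand(p,u,v,w):  # u up slope, v along row, w normal ; p=x,y,yaw
    return np.array([p[0],p[1],78])+Rs(p[2])@np.array([u*C35-w*S35,v,u*S35+w*C35])
def box(p,x,y,z): return np.array([p[0],p[1],0])+Rs(p[2])@np.array([x,y,z])  # hinge frame, z from bench
E
cat > fit.py <<'E'
from h import *
f=lambda x,y,ox,oy:(ox+(x+.5)/4-.5,oy+(y+.5)/4-.5)
T=lambda x,y:f(x,y,145,145); B=lambda x,y:f(x-400,y,312,150); S=lambda x,y:f(x,y,285,225)
# v order: brush -90, spatula -30, forceps 30, probe 90
ob=[("top",(-65,-30,6),T(281,236)),("top",(55,-30,6),T(128,226)),("top",(-65,90,6),T(280,398)),("top",(55,90,6),T(127,397)),
("scene",(-65,-30,6),S(160,156)),("scene",(55,-30,6),S(298,149)),("scene",(-65,90,6),S(252,63)),("scene",(55,90,6),S(384,48))]
r=lambda p:np.concatenate([proj(n,stand(p,*l))[0]-np.array(q) for n,l,q in ob])
s=least_squares(r,[400,230,90]);print("stand",s.x,r(s.x).round(1).tolist())
ob2=[("top",(-204,131,45),B(432,403)),("top",(0,131,45),B(444,116)),("top",(-204,-131,45),(412.,256.5)),("scene",(-204,131,45),(268.5,201.))]
r2=lambda p:np.concatenate([proj(n,box(p,*l))[0]-np.array(q) for n,l,q in ob2])
b=least_squares(r2,[500,-200,0]);print("box",b.x,r2(b.x).round(1).tolist())
np.savez("fit.npz",s=s.x,b=b.x)
def draw(n,im,k,ox,oy):
    P=lambda X:tuple(((proj(n,X)[0]-[ox,oy]+.5)*k-.5).round().astype(int).tolist())
    L=lambda a,c,col:cv2.line(im,P(a),P(c),col,1)
    for v in(-90,-30,30,90):L(stand(s.x,-65,v,6),stand(s.x,95,v,6),(0,0,255))
    q=[(-204,131),(0,131),(0,-131),(-204,-131)]
    for i in range(4):
        for z in(45,):L(box(b.x,*q[i],z),box(b.x,*q[(i+1)%4],z),(0,0,255))
    for y in(90,30,-30):
        for x in(-57,-147):
            for d in(-13,13):L(box(b.x,x,y+d,34),box(b.x,x,y+d,24),(0,255,0))
    for y in (90,30,-30,-90):L(box(b.x,-147,y,24),box(b.x,-57,y,24),(255,0,0))
def crop(n,f,x,y,w,h,k):
    im=cv2.resize(cv2.imread(f)[y:y+h,x:x+w],None,fx=k,fy=k,interpolation=cv2.INTER_CUBIC);draw(n,im,k,x,y);return im
a=crop("top","pics/top0.png",314,155,110,110,5);c=crop("scene","pics/scene0.png",155,130,120,110,5)[:550,350:600]
cv2.imwrite("pics/o1.png",np.hstack([a,c]))
E
python3 fit.py
```

```text
stand [489.06134039 250.33253903  90.43033609] [-1.0, 0.2, -0.7, 0.5, -0.7, 0.4, -0.8, 0.5, -0.8, -0.0, -1.2, -0.4, -1.0, 0.1, -0.3, 0.1]
box [ 578.10653928 -263.24804698   -4.19763627] [0.3, -1.2, 1.4, 1.8, -2.7, -1.3, -0.2, -2.4]
```

View pics/o1.png

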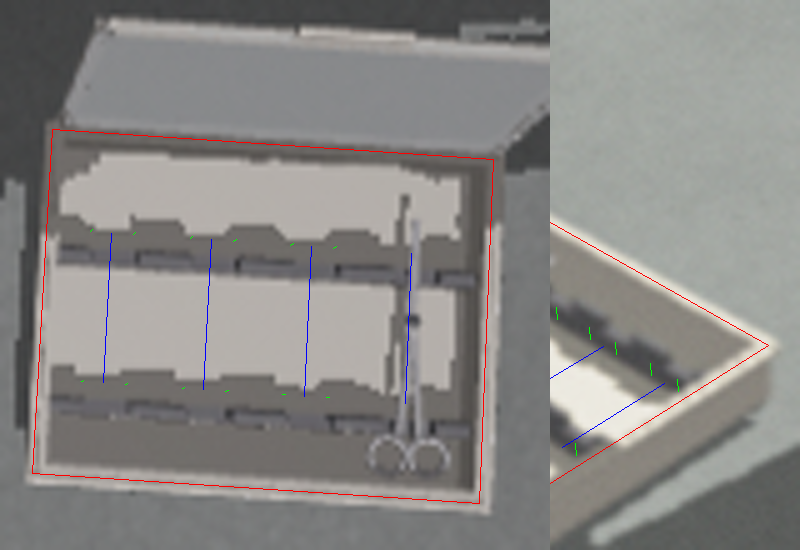

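Overlay: the stand fits. The box rim looks larger than modelled, and the bars sit at crop rows 258/410 where the model has 238/385. I'll measure the notches directly.

Run:
```python
import cv2,numpy as np
t=cv2.imread("pics/top0.png");s=cv2.imread("pics/scene0.png")
g=lambda im:np.clip((im.astype(float)-60)*1.5,0,255).astype(np.uint8)
a=cv2.resize(g(t[198:243,318:412]),None,fx=8,fy=8,interpolation=cv2.INTER_NEAREST)
b=cv2.resize(g(s[168:234,170:270])[:40+26],(752,230*2-220),interpolation=cv2.INTER_NEAREST) if 0 else cv2.resize(g(s[190:234,205:272]),None,fx=5,fy=5,interpolation=cv2.INTER_NEAREST)
o=np.zeros((a.shape[0]+b.shape[0],752,3),np.uint8);o[:a.shape[0]]=a;o[a.shape[0]:,:b.shape[1]]=b
cv2.imwrite("pics/o2.png",o);print(o.shape)
```

```text
(580, 752, 3)
```

View pics/o2.png

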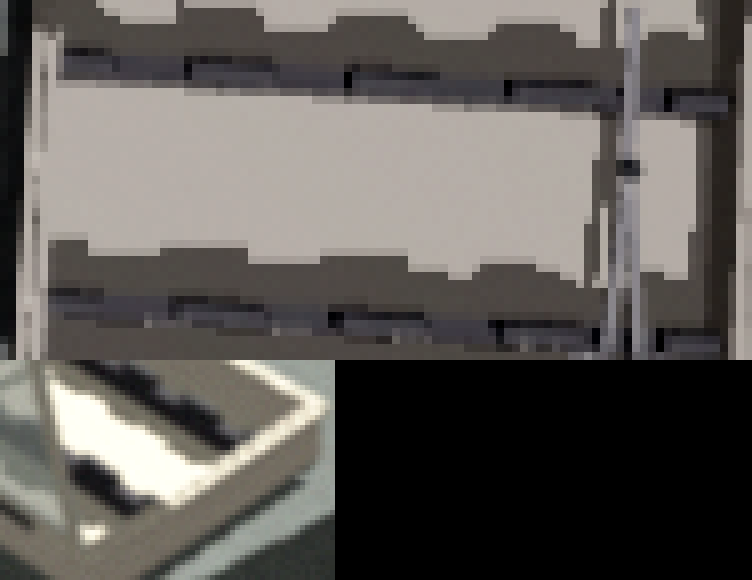

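```bash
cat > fit2.py <<'E'
from h import *
q=[]
for dx,cs,rs in((45,(188,349,509,668),(66,78,90,98)),(-45,(176,336,497,658),(308,318,330,339))):
    for c,r,y in zip(cs,rs,(77,17,-43,-103)):q.append((dx,y,318+(c+.5)/8-.5,198+(r+.5)/8-.5))
def r(p):
    o=[]
    for dx,y,c,w in q:o+=[proj("top",box(p,dx,y,29))[0,0]-c,proj("top",box(p,dx,y,34))[0,1]-w]
    return np.array(o)
s=least_squares(r,[460,-250,-4]);print("placecentre",s.x,r(s.x).round(2).tolist())
d=dict(np.load("fit.npz"));d["p"]=s.x;np.savez("fit.npz",**d)
# box fit with free size, rim outer corners (top crop 5x at 314,155)
B=lambda x,y:(314+(x+.5)/5-.5,155+(y+.5)/5-.5)
ob=[("top",(-1,1),B(27,481)),("top",(-1,-1),B(488,510)),("scene",(-1,1),(205+326/5,190+(403-360)/5))]
hx=lambda p,l:box(p,l[0]*107,l[1]*136,45)
r2=lambda p:np.concatenate([proj(n,hx(p,l))[0]-np.array(c) for n,l,c in ob])
b=least_squares(r2,[*s.x]);print("boxcentre",b.x,r2(b.x).round(1).tolist())
for v,n in((-30,"spat"),(30,"forc"),(90,"probe")):print(n,stand(d["s"],0,v,6).round(1))
E
python3 fit2.py
```

```text
placecentre [ 462.01842681 -257.3049907    -4.12833398] [-0.05, 0.07, -0.11, -0.1, -0.03, -0.27, 0.18, 0.07, -0.19, 0.0, -0.0, 0.1, 0.06, -0.05, 0.14, 0.17]
boxcentre [ 477.02022606 -256.65679842   -3.91165794] [-0.4, -0.0, 0.3, 0.0, -0.1, -0.2]
spat [519.1 247.1  82.9]
forc [459.1 246.7  82.9]
probe [399.1 246.2  82.9]
```

```bash
cat >> h.py <<'E'
d=np.load("fit.npz") if __import__("os").path.exists("fit.npz") else {}
V=dict(spatula=-30,forceps=30,probe=90); Y=dict(spatula=90,forceps=30,probe=-30)
G=bot.grip_point_offset
SG=1  # tool x = SG * instrument x
def rpy(x,z):
    x=np.array(x,float);z=np.array(z,float);R=np.column_stack([x,np.cross(z,x),z]);return Ro.from_matrix(R).as_euler("xyz",degrees=True)
def pickpose(n,w,sg=None):  # grasp point w above underside plane
    sg=sg or SG;s=d["s"];R=Rs(s[2]);u=R@[C35,0,S35];nn=R@[-S35,0,C35]
    return stand(s,0,V[n],w)-G*nn, rpy(sg*u,-nn)
def placepose(n,z,sg=None,dx=0):
    sg=sg or SG;p=d["p"];R=Rs(p[2])
    return box(p,dx,Y[n],z-G),rpy(sg*R[:,0],[0,0,-1])
E
python3 - <<'E'
from h import *
for sg in(1,-1):
    for n in V:
        for P in(pickpose(n,6,sg),pickpose(n,96,sg),placepose(n,30,sg),placepose(n,130,sg)):
            q=bot.inverse_kinematics(*P);print(sg,n,None if q is None else np.round(q).tolist())
E
```

```text
1 spatula [7.0, 28.0, 112.0, 50.0, 48.0, -31.0]
1 spatula [1.0, 22.0, 108.0, 43.0, 58.0, -25.0]
1 spatula [-21.0, 26.0, 116.0, -0.0, 38.0, 73.0]
1 spatula [-21.0, 18.0, 110.0, -0.0, 53.0, 73.0]
1 forceps [8.0, 24.0, 120.0, 53.0, 45.0, -35.0]
1 forceps [1.0, 17.0, 116.0, 44.0, 55.0, -28.0]
1 forceps [-27.0, 27.0, 113.0, -0.0, 40.0, 67.0]
1 forceps [-27.0, 19.0, 107.0, -0.0, 53.0, 67.0]
1 probe [9.0, 20.0, 127.0, 57.0, 42.0, -39.0]
1 probe [2.0, 12.0, 123.0, 45.0, 54.0, -30.0]
1 probe [-33.0, 29.0, 110.0, -0.0, 41.0, 61.0]
1 probe [-33.0, 21.0, 104.0, -0.0, 55.0, 61.0]
-1 spatula None
-1 spatula None
-1 spatula [-21.0, 26.0, 116.0, 0.0, 38.0, -107.0]
-1 spatula [-21.0, 18.0, 110.0, 0.0, 53.0, -107.0]
-1 forceps [8.0, 24.0, 120.0, 53.0, 45.0, 145.0]
-1 forceps None
-1 forceps [-27.0, 27.0, 113.0, 0.0, 40.0, -113.0]
-1 forceps [-27.0, 19.0, 107.0, 0.0, 53.0, -113.0]
-1 probe [9.0, 20.0, 127.0, 57.0, 42.0, 141.0]
-1 probe None
-1 probe [-33.0, 29.0, 110.0, 0.0, 41.0, -119.0]
-1 probe [-33.0, 21.0, 104.0, 0.0, 55.0, -119.0]
```

```bash
cat >> h.py <<'E'
def pick(n):
    bot.command_gripper(38,40)
    bot.goto(*pickpose(n,96)); bot.move_straight(pickpose(n,6)[0],None,110)
    f0=np.array(bot.current_force())
    bot.command_gripper(0,40); w=bot.current_grip_width()
    bot.move_straight(pickpose(n,12)[0],None,40)
    bot.move_straight(pickpose(n,96)[0],None,130)
    print(n,"width",round(w,1),round(bot.current_grip_width(),1),"f",f0.round(1),np.round(bot.current_force(),1),"t",bot.current_t())
E
python3 - <<'E'
from h import *
bot.goto([400,-60,300],placepose("spatula",100)[1]);print(bot.current_t())
bot.command_gripper(38,40)
bot.goto(*pickpose("spatula",96));bot.move_straight(pickpose("spatula",30)[0],None,130)
print(bot.current_t(),bot.current_grip_width())
a=bot.snapshot("top")[150:270,130:250];b=bot.snapshot("scene")[200:320,290:430]
a=cv2.resize(a,None,fx=3,fy=3,interpolation=3);b=cv2.resize(b,None,fx=3,fy=3,interpolation=3)
cv2.imwrite("pics/p1.png",np.hstack([a,b]))
E
```

```text
2.0083
4.8583 37.922105685703706
```

View pics/p1.png

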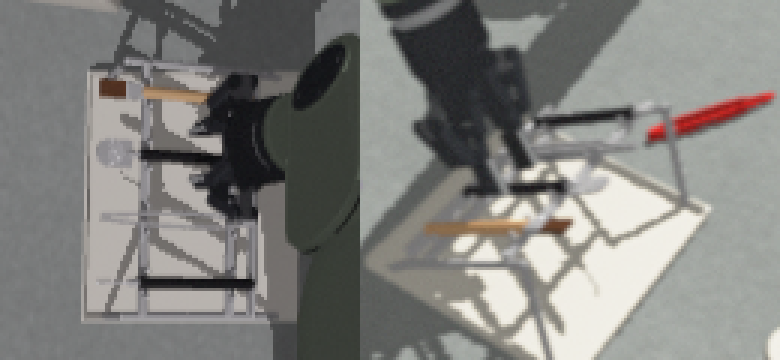

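The fingers straddle the spatula handle (crop row 155), clear of the brush and forceps. Proceeding.

```bash
cat >> h.py <<'E'
def carry(n):
    o=placepose(n,100)[1]
    bot.goto([430,0,220],o)
    bot.move_straight(placepose(n,90)[0],None,260)
def lay(n):
    bot.move_straight(placepose(n,38)[0],None,100)
    bot.sleep(.1);f0=np.array(bot.current_force())
    z=38
    while z>28:
        z-=1;bot.move_straight(placepose(n,z)[0],None,30)
        f=np.array(bot.current_force())-f0
        if f[2]>1.5:break
    print(n,"down at",z,"df",f.round(1),"w",bot.current_grip_width())
    bot.command_gripper(34,40)
    bot.move_straight(placepose(n,100)[0],None,150);print("t",bot.current_t())
E
python3 - <<'E'
from h import *
n="spatula"
bot.move_straight(pickpose(n,6)[0],None,110)
f0=np.array(bot.current_force());bot.command_gripper(0,40); w=bot.current_grip_width()
bot.move_straight(pickpose(n,12)[0],None,40);bot.move_straight(pickpose(n,96)[0],None,130)
print(n,"width",w,bot.current_grip_width(),f0.round(1),np.round(bot.current_force(),1),bot.current_t())
assert 9<bot.current_grip_width()<15
carry(n);print(bot.current_t())
a=bot.snapshot("top")[145:265,310:430];b=bot.snapshot("scene")[130:250,150:290]
cv2.imwrite("pics/p2.png",np.hstack([cv2.resize(i,None,fx=3,fy=3,interpolation=3) for i in(a,b)]))
E
```

```text
spatula width 10.985727673699406 11.108801747471771 [-0.3 -0.3 -1. ] [ 0.1  0.1 -1. ] 6.7667
9.575
```

View pics/p2.png

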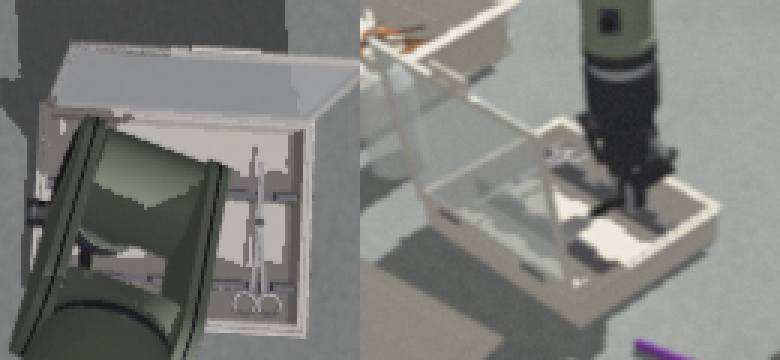

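The spatula is held (width 11 mm). In the scene crop its blade end points to the hinge, around (595,210). Laying it.

Run:
```python
from h import *
lay("spatula")
pick("forceps")
a=bot.snapshot("top")[145:265,310:430];b=bot.snapshot("scene")[130:250,150:290]
cv2.imwrite("pics/p3.png",np.hstack([cv2.resize(i,None,fx=3,fy=3,interpolation=3) for i in(a,b)]))
```

```text
spatula down at 30 df [-4.   0.7  7.8] w 11.19608011900945
t 13.4083
forceps width 14.1 14.1 f [-0.5 -0.3  0.4] [ 0.5 -0.3 -0.8] t 17.5667
```

View pics/p3.png

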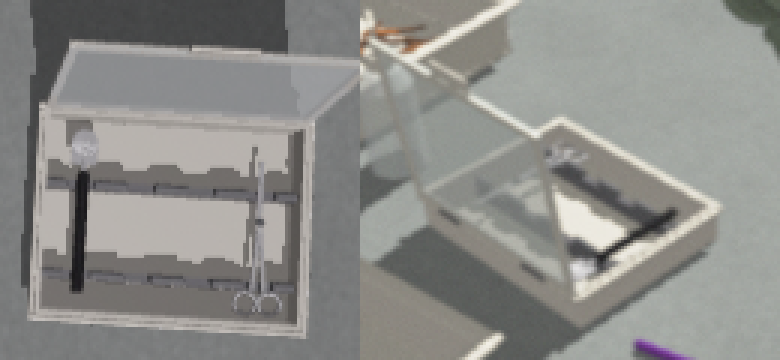

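The spatula lies flat in the left notches with its blade to the hinge. Forceps (width 14.1) are in hand. Continuing.

Run:
```python
from h import *
carry("forceps");assert bot.current_grip_width()>11
lay("forceps")
pick("probe");assert bot.current_grip_width()>9
carry("probe");lay("probe")
bot.move_straight([420,-150,260],None,250);bot.goto([400,60,320],placepose("probe",100)[1])
print(bot.current_t())
a=bot.snapshot("top")[145:265,310:430];b=bot.snapshot("scene")[130:250,150:290]
cv2.imwrite("pics/p4.png",np.hstack([cv2.resize(i,None,fx=3,fy=3,interpolation=3) for i in(a,b)]))
```

```text
forceps down at 31 df [-2.1  1.1  5.9] w 14.193891511689378
t 24.1333
probe width 11.0 11.3 f [-0.9 -0.2 -0.7] [ 0.1 -0.6 -0.8] t 28.35
probe down at 31 df [-1.4  0.7  6.9] w 11.281203365574127
t 35.075
37.025
```

View pics/p4.png

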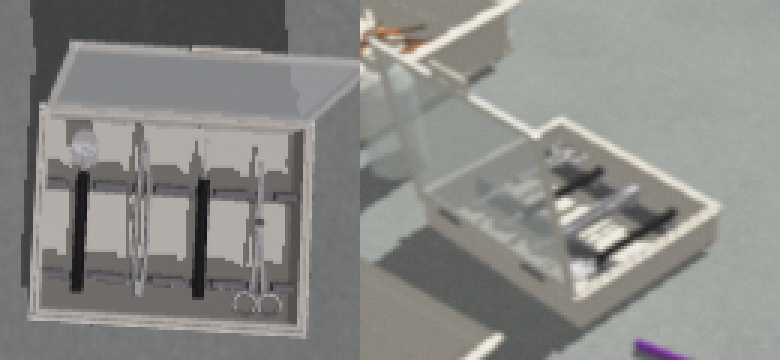

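All three are in their notches in the right order, working ends to the hinge. Next I'll find the lid angle from its left free corner: top crop (70,42), scene crop (540,134).

Run:
```python
from h import *
p=d["p"]
obs=[("top",131,204,(310+70/3,145+43/3)),("scene",131,204,(150+181/3,130+134/3)),("scene",131,0,(150+(575-360)/3,130+293/3))]
def P(q,y,r): return box(p,q[0]-r*np.cos(q[1]),y+q[2],47+r*np.sin(q[1]))
r=lambda q:np.concatenate([proj(n,P(q,y,R))[0]-np.array(c) for n,y,R,c in obs])
s=least_squares(r,[117,1.6,0],x_scale=[10,.1,5]);print(s.x,r(s.x).round(1).tolist(),P(s.x,0,0),P(s.x,0,204))
for hx in(112,117,120):
  s=least_squares(lambda q:r([hx,*q]),[1.6,0],x_scale=[.1,5]);print(hx,s.x,r([hx,*s.x]).round(1).tolist())
```

```text
[115.4487742    1.67830393   2.19082207] [-1.1, 0.7, -1.2, -0.4, -0.1, -0.2] [ 577.32536533 -263.4310902    47.        ] [ 599.15789668 -265.00691802  249.82223089]
112 [1.69486354 1.72032881] [-0.9, 0.7, -1.3, -0.4, 0.7, -0.8]
117 [1.67085441 2.3976335 ] [-1.2, 0.6, -1.2, -0.5, -0.4, 0.1]
120 [1.65644543 2.78919891] [-1.3, 0.6, -1.1, -0.5, -1.1, 0.6]
```

```bash
cat > lid.py <<'E'
from h import *
p=d["p"];o=placepose("probe",100)[1]
bot.command_gripper(0,20)
print(bot.current_grip_width())
bot.goto([460,-190,380],o)
H=116.
A=lambda x,z:box(p,x,2,z)
bot.goto(A(H+55,380),o);bot.move_straight(A(H+55,222),None,200)
print("behind",bot.current_t(),np.round(bot.current_force(),1))
def T(th,r=170):
    c,s=np.cos(th),np.sin(th);return A(H-r*c+3*s+11,47+r*s+3*c)
m=0
for th in np.linspace(1.75,0.1,16):
    bot.move_straight(T(th),None,120);f=np.array(bot.current_force());m=max(m,np.linalg.norm(f))
    if m>25:print("stop",th,f);raise SystemExit
print("max",m,bot.current_t())
th=.1
while th>-.06:
    th-=.01;bot.move_straight(T(th),None,40);f=np.array(bot.current_force())
    if f[2]>10:break
print("end",th,f.round(1),np.round(bot.current_ee_pos(),1),bot.current_t())
E
python3 lid.py
```

```text
-0.24375995722119248
behind 40.3083 [0.1 0.  0.1]
max 1.3953262240322195 45.2
end -0.01999999999999999 [-3.7  2.4 19.7] [ 419.4 -252.3   48.8] 48.2
```

Run:
```python
from h import *
x=bot.current_ee_pos();bot.move_straight([x[0],x[1],200],None,200)
bot.goto([380,30,330],placepose("probe",100)[1]);print(bot.current_t(),np.round(bot.current_force(),1))
t=bot.snapshot("top");s=bot.snapshot("scene")
a=t[145:265,310:430];b=s[130:250,150:290]
u=np.hstack([cv2.resize(i,None,fx=3,fy=3,interpolation=3) for i in(a,b)])
w=np.zeros((240,u.shape[1],3),np.uint8);w[:,:320]=cv2.resize(t,(320,240));w[:,330:650]=cv2.resize(s,(320,240))
cv2.imwrite("pics/p5.png",np.vstack([u,w]))
```

```text
50.3083 [ 0.2 -0.5 -0.6]
```

View pics/p5.png

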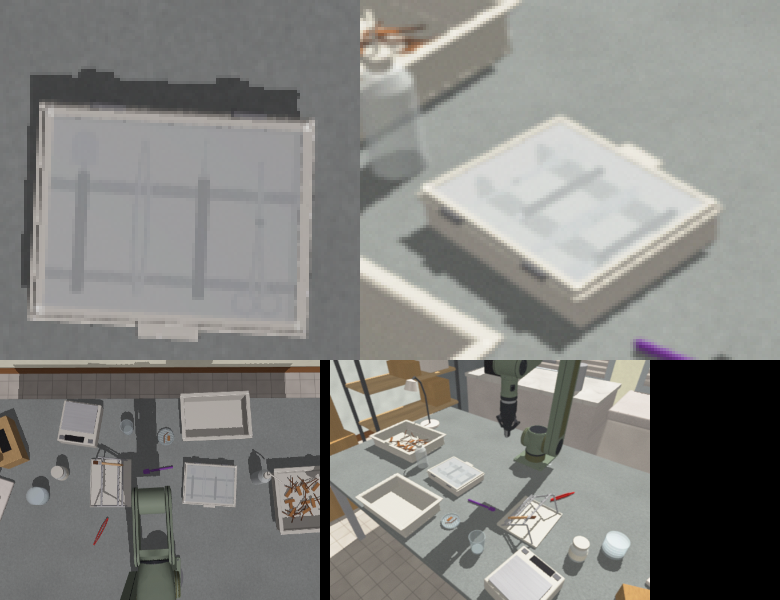

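Run:
```python
from h import *
s=bot.snapshot("scene");a=cv2.resize(s[185:242,200:275],None,fx=8,fy=8,interpolation=3)
cv2.imwrite("pics/p6.png",a)
```

```text
(no output)
```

View pics/p6.png

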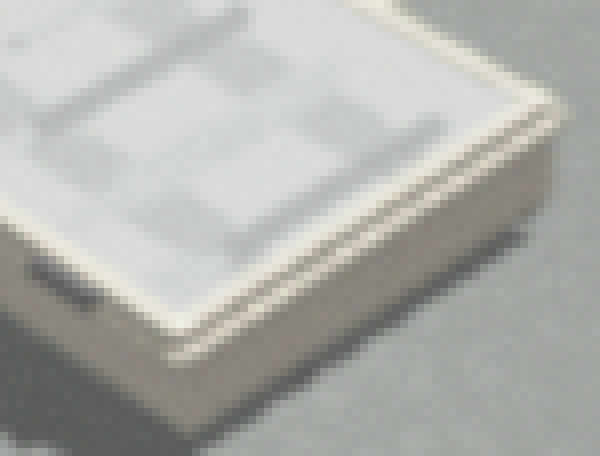

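The band between lid rim and wall is the same width from the rear corner (180,340) to the front corner (550,110). The lid is therefore flat and shut. Handing in.

```bash
python3 -c "
from workcell import bot
print(bot.current_t(),bot.current_grip_width());bot.close_job()"
```

```text
50.4583 -0.09478146234637663
the job is handed in; nothing more can be done
```

The kit is packed and handed in at 50.5 s of the 72 s allowed. The spatula, forceps and probe lie in places 1, 2 and 3 from the left, and the lid is shut and let go.

- **Laying:** Each instrument was gripped on the stand (widths 11.1, 14.1 and 11.3 mm) and lowered to a felt contact of about 6–8 N with the grip at 30–31 mm. The picture taken before closing showed all three in their notches, working ends towards the hinge.
- **Lid:** It was pushed down with the shut fingers, needing at most 1.4 N on the way, and ended against a hard stop at about 20 N. The last close-up showed the same gap between lid rim and wall from hinge to front. With the arm clear, the wrist force was near zero.
- **Rest of the bench:** The brush, scissors and other items looked untouched in the last overview. I judged that by eye and did not measure their positions.
- **Disagreement:** The outer box size in the pictures came out about 10 mm larger than the stated dimensions. I took the places from the notches themselves, and no check failed.

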